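Unlock the grinder's key cover and start the grinder

TASK

Start the wet glass grinder: pull up the spring plunger knob to free the sliding cover over its keys, and slide the cover fully open until the plunger drops into its second hole and locks it there. Then push the round key fully down (it stays down), and only after that press the square key fully down and let it spring back. Leave the other things on the bench and on the grinder where they are.

Things in the scene. Friction and masses are not known exactly. Their poses are not given: they have to be found in the camera images.
- machine: Wet glass grinder, fixed. Origin: on the bench under the centre of its switch box (120 mm in x, 340 mm in y). x points to the water tub, y along the box (cover opens to +y), z up. Rails 10 mm wide along its long edges (x = +-55 mm) reach 88 mm above the bench. Tub 150 x 270 mm at x = 62 to 212 mm, 80 mm high, with a 31 mm tall grinding bit at x = 137, y = 0.
- cover (a joint): How far the aluminium cover is slid open along machine +y, in m: 0 shut (over both keys), 0.140 open with the plunger pin over its second hole, end stop 0.1415. About 2 N of friction. The cover is a plate 120 (x) by 160 (y) by 6 mm, its top 94.5 mm above the bench; shut, its centre is at machine y = -80 mm.
- lip (a point): Middle of the top edge of the cover's push lip: an upright aluminium strip 80 mm long (machine x), 5 mm thick (y), 28 mm above the cover's top. It rides on the cover, 45 mm on the -y side of the cover's centre; 32 mm of plate lies on its -y side. Axes as the machine's.
- plunger (a joint): How far the spring plunger, carried by the cover, is pulled up, in m: 0 pin fully down in a hole, to 0.013. The pin is 9 mm deep: the cover is locked until it is up about 9 mm. Between the holes it rides on a bar and reads about 0.009. Spring 3 N at 0, 6 N at full pull; drops by itself over a hole (cover 0 and 0.140, 2 mm play).
- knob (a point): Centre of the plunger's black knob: an upright cylinder 26 mm in diameter, 20 mm tall, on the cover, 55 mm on the +y side of its centre, 100 mm from the lip. Pin down, its underside is 18 mm above the cover's top; under it a 12 mm stem with a 22 mm collar 10 mm tall at its foot. It rises with the plunger. Axes as the machine's.
- round_top (a point): Middle of the top of the round white key (28 mm in diameter) in the bay under the cover, on a round black housing 44 mm wide; its top is 84 mm above the bench, 4.5 mm below the underside of the cover, and stands 12 mm above the housing. It moves down with the key.
- round_key (a joint): How far the round key (water pump) is pushed down, in m: 0 up, 0.006 fully down. It takes about 3.5 N and stays where it is pushed to.
- square_top (a point): Middle of the top of the square white key (26 x 26 mm) in the bay under the cover, on a square black housing 42 mm wide; top height as for the round key. The two keys sit 62 mm apart along the machine's y, at machine x = 0, y = -66 mm and -128 mm; which is where varies.
- square_key (a joint): How far the square key (motor start) is pushed down, in m: 0 up, 0.006 fully down. A spring returns it; about 1.5 N to start, 5 N fully down.
- flux_pot: Bystander: open white plastic pot, 72 mm wide, 60 mm tall; origin at the centre of its underside.
- jar: Bystander: closed glass jar, 60 mm wide, 85 mm tall; origin at the centre of its underside.
- solder_spool: Bystander: spool of solder standing on its flange, 60 mm wide, 40 mm tall; origin at the centre of its underside.
- glass_a: Bystander: flat teardrop petal of green glass, about 51 x 42 x 5 mm; origin under the centre of its round part.
- glass_b: Bystander: flat teardrop petal of amber glass, about 51 x 42 x 5 mm; origin under the centre of its round part.
- glass_c: Bystander: flat teardrop petal of amber glass, about 41 x 34 x 5 mm, lying on the grinder's tub; origin under the centre of its round part.
- burnisher: Bystander: flux brush, 160 mm long, lying; origin under its middle.
- pattern_weight: Bystander: steel block weight 50 x 35 x 25 mm with a small brass knob (total height 39 mm), on the grinder's tub; origin at the centre of its underside.

How it is judged (in metres and radians):
On the way, in this order (a step that is already met when the one before it is completed fails the run):
1. the plunger is pulled up (value of joint plunger above 0.007 m), for 0.05 s.
2. the cover is fully open and the plunger has dropped into the second hole (value of joint cover above 0.137 m and value of joint plunger below 0.002 m), for 0.2 s.
3. the round key is down while the square key is up (value of joint round_key above 0.004 m and value of joint square_key below 0.0015 m), for 0.2 s.
4. the square key is pressed down (value of joint square_key above 0.004 m), for 0.05 s.
At the end, for the whole second after the job is handed in: The cover is open by more than 137 mm with the plunger less than 2 mm up (locked in its second hole), the round key is down by more than 4 mm, and the square key is back up (less than 1 mm down) (all of step 2 and value of joint round_key above 0.004 m and value of joint square_key below 0.001 m); the robot touches nothing.
It fails at once if the square key is pressed (more than 2.5 mm) before the round key is down (3 mm) (value of joint square_key above 0.0025 m and value of joint round_key below 0.003 m).
It fails at once if another thing on the bench or the grinder is moved by more than 25 mm (distance of any of flux_pot, jar, solder_spool, glass_a, glass_b, glass_c, burnisher, pattern_weight from where it was at the start of the episode above 0.025 m).
It also fails if it takes over 51 s, if anything falls off the work surface, if the arm or the gripper's body presses on something with over 40 N, if the wrist force passes 120 N, or if a joint passes its speed limit or range.

ROBOT

A 6-joint arm with a two-finger parallel gripper is mounted at the origin on the work surface. World frame = base frame: x ahead of the robot, y to its left, z up, the work surface at z = 0. Lengths are in mm, angles in rad, forces in N, time in s.
With the tool pointing down it reaches from about 250 to 800 mm from the base axis. Payload 8.5 kg.
Tool frame: the origin (TCP) lies midway between the tips of the shut fingers; the grasp point (between the pads) lies 19 mm behind it (manip.grip_point_offset is the x of the grasp point in the tool frame, in mm); x points along the fingers, y is the direction in which the jaws open and shut, and the axes are right-handed (so a half turn about x gives the same grasp; the last joint's range is limited). The gripper opens to 85 mm and grips with 20 to 120 N. Pads are 22 mm wide; open, the fingers measure 114 mm over their backs; the gripper's body (76 mm by 85 mm) begins 54 mm behind the grasp point. The pads swing forward as they close: fully open they stand 13 mm farther back than shut.
Start: joints at [-1.247, 0.238, -0.013, 1.319, 0, 1.571], TCP at [167.023, -497.673, 202.876] pointing down, gripper open.
Joint ranges: [-2.66, 2.66], [-1.03, 1.9], [-1.14, 1.46], [-1.82, 2.27], [-1.45, 1.34], [-3.14, 3.14]. Speed limits (rad/s): [2.22, 2.22, 2.79, 3.14, 3.14, 3.14].

INTERFACE

Orientations are given as a rotation vector (axis times angle).
In Python, from cell import manip gives the robot as it stands.
- The arm moves only by the tool step_arm, never from a script. Its argument "rows" is a list that holds one entry, the list of rows, each a list of 6 numbers: the shift along the tool's x, y, z as a fraction of full scale, then the turn, a rotation vector about the tool's x, y, z as a fraction of full scale. In form: [[[dx, dy, dz, rx, ry, rz], ...]]. A call has 1 to 10 rows; each row is the pose to reach, as a shift and turn from the pose commanded when the call began, along the tool's axes at that moment, turning the shorter way round; what a row does not reach only later rows make up. Full scale, the value 1, is 20 cm for a shift and pi rad for a turn. A row lasts 1/8 s, in which the tool goes at most 62.5 mm and 10.7 degrees, less where a joint would pass 70% of its speed; a pose out of reach is approached as far as the arm can. A call with a number of a shift or a turn outside -1 to 1 is refused whole. A call with a gripper value outside its range is refused whole. "fingers" is the opening, from 0 (shut) to 1 (fully open), set as the call begins (left out, the last holds). The fingers move at their own pace and stop on an object; "newtons" is the grip in N (left out, the last holds). Time passes only in rows, so rows that repeat a pose let the fingers close. It gives the time, the measured TCP pose, the force and the opening at its end, in the units of the state.
- manip.state(): the state, without advancing time (a new reading comes with each control period).
- manip.snapshot(name): name is "scene" or "top"; returns a dict with "img" (480x640x3 uint8, red, green, blue), "fx", "fy", "cx", "cy" (pixels), "R" (3x3) and "t" (3): a world point X has camera coordinates R X + t. Camera axes: x right, y down, z forward; pixel columns grow to the right and rows downward; lengths in mm; the calibration is good to about 2 mm. A picture is of the moment at which its call begins. There is no depth.
- manip.job_done(): hands the job in, once; it reports no verdict.
The state is a dict: "t": time; "q": joint angles; "dq": joint speeds; "tau": joint torques, N m; "eef_pos": TCP position; "tool_rot": TCP orientation; "contact_force": force on the tool from outside, world axes, zero at the start; "moment": the same for the moment, N m; "width": finger opening in mm.
Only numpy, scipy, OpenCV 4.12 (cv2) and the standard library are available. Lean on these libraries where they do the work, as an engineer would, in place of code of your own. Each camera call takes 0.05 s, during which the arm holds its last target.

## Working session

There is one attempt and no reset: what is moved stays moved. The work goes in short steps, Python scripts to look and compute and a tool call to move; the robot and the scene stay as the last step left them, time stands still between calls to the robot, and variables do not carry over. Pictures are saved under pics/ and viewed, and the job is handed in when it is done.

Besides the shell and the picture viewer there is one more tool, called after "Request:" as name(argument=value, ...) on one line, values as JSON. step_arm: Moves the arm, as the interface text tells. Its arguments: {"type":"object","properties":{"rows":{"type":"array"},"fingers":{"type":"number"},"newtons":{"type":"number"}},"required":["rows"]}

```bash
mkdir -p pics; ls
python3 - <<'E'
from cell import manip
import cv2,json,numpy as np
s=manip.state();print(s, manip.grip_point_offset)
for n in("scene","top"):
    d=manip.snapshot(n);cv2.imwrite(f"pics/{n}0.png",d["img"][:,:,::-1])
    print(n,d["fx"],d["fy"],d["cx"],d["cy"],np.array(d["R"]).tolist(),d["t"])
    np.savez(f"{n}.npz",**{k:np.array(v) for k,v in d.items()})
E
```

```text
pics
{'t': 0.0, 'q': array([-1.24696991e+00,  2.38759436e-01, -1.42433890e-02,  1.31918937e+00,
        1.86794575e-05,  1.57077323e+00]), 'dq': array([ 0.0007683 ,  0.00079457,  0.00145966,  0.00102878,  0.00118833,
       -0.00032996]), 'tau': array([ 3.91503465e-05, -5.38775504e+01,  3.46440411e+01,  1.83810614e-02,
       -8.29515375e-05,  2.03253035e-05]), 'eef_pos': array([ 166.91715565, -497.28826056,  202.2930731 ]), 'tool_rot': array([ 2.04662671,  0.3357933 , -2.04705514]), 'contact_force': array([-0.03702043, -0.67199365, -0.12924894]), 'moment': array([0.02822533, 0.02151874, 0.00840477]), 'width': 85.59109772333814} -18.700000000000003
scene 482.8002924506041 482.8002924506041 326.53466234722083 241.77777736679448 [[-0.6300016324354277, 0.7765105661816357, 0.01137030065441373], [0.6303540835237272, 0.5198635094270098, -0.5765376492053188], [-0.4535985808108952, -0.3560523447114327, -0.816991465874542]] [ 310.49578781 -333.94269607 1244.74172916]
top 458.02798722615887 458.02798722615887 319.2324123242408 239.57879525242717 [[0.016574775485624287, -0.9998613599212463, 0.001593032967961656], [-0.9792425364326619, -0.016554836638107407, -0.2020148316951312], [0.20201319674349932, 0.0017883848359453388, -0.9793811668707698]] [ 61.9584565  597.32826907 889.00628244]
```

View pics/scene0.png

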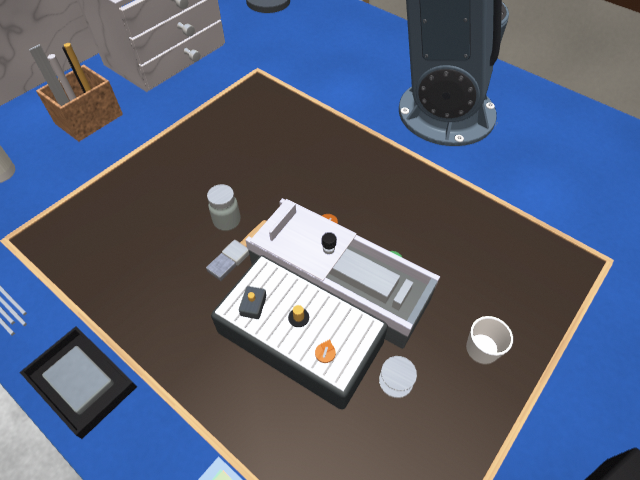

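View pics/top0.png

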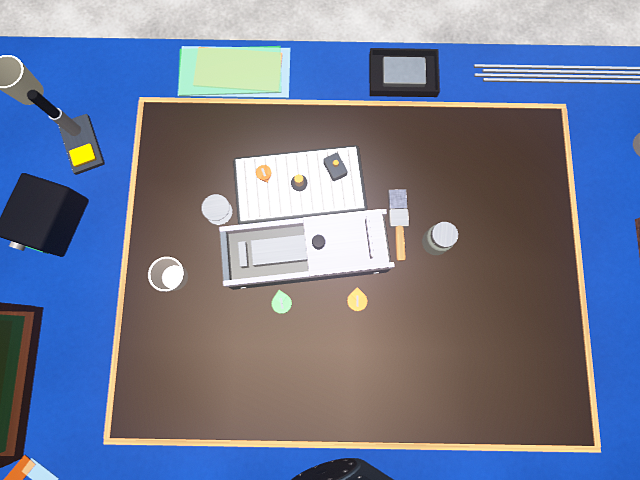

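The scene view shows the grinder with its knob at (329,241) and its lip at (283,222). The top view shows the knob at (319,242), the lip at about (371,237), and the cover shut toward world -y. I'll zoom in for precise measurements.

Run:
```python
import cv2
a=cv2.imread("pics/top0.png")[140:295,215:405];cv2.imwrite("pics/tc.png",cv2.resize(a,None,fx=4,fy=4,interpolation=cv2.INTER_CUBIC))
a=cv2.imread("pics/scene0.png")[190:340,240:445];cv2.imwrite("pics/sc.png",cv2.resize(a,None,fx=3.9,fy=3.9,interpolation=cv2.INTER_CUBIC))
```

```text
(no output)
```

View pics/tc.png

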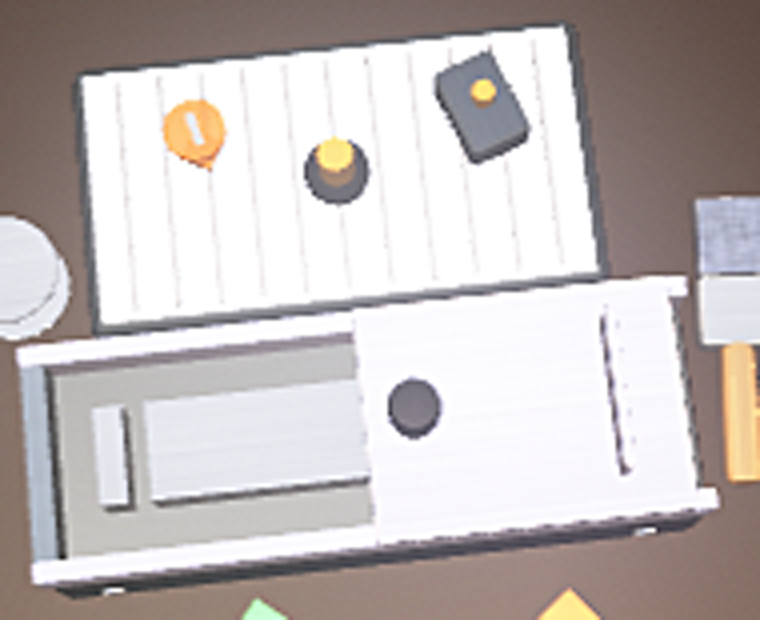

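View pics/sc.png

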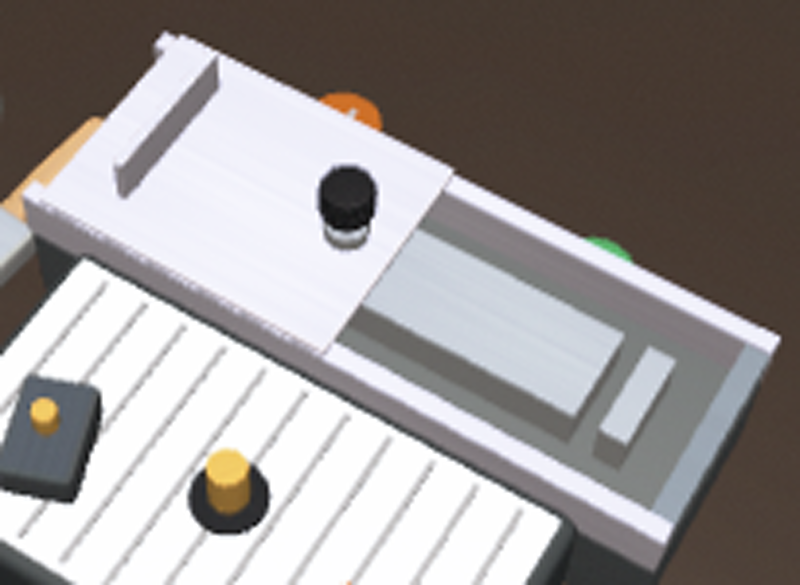

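```bash
cat > h.py <<'E'
import numpy as np
C={n:np.load(f"{n}.npz") for n in("scene","top")}
def proj(n,X):
    d=C[n];c=d["R"]@np.asarray(X,float)+d["t"];return np.array([d["fx"]*c[0]/c[2]+d["cx"],d["fy"]*c[1]/c[2]+d["cy"]])
def M(p,m):
    x,y,w=p[:3];c,s=np.cos(w),np.sin(w);return np.array([x+c*m[0]-s*m[1],y+s*m[0]+c*m[1],m[2]])
def tri(a,b):
    A=[];B=[]
    for n,u in(("top",a),("scene",b)):
        d=C[n];P=d["R"];t=d["t"]
        for k,(f,c) in enumerate(((d["fx"],d["cx"]),(d["fy"],d["cy"]))):
            A.append(f*P[k]-(u[k]-c)*P[2]);B.append(-(f*t[k]-(u[k]-c)*t[2]))
    return np.linalg.lstsq(np.array(A),np.array(B),rcond=None)[0]
E
python3 - <<'E'
from h import *
from scipy.optimize import least_squares
tp={(60,170,88):(17,350),(-60,170,88):(35,582),(60,-170,88):(685,277),(-60,-170,88):(717,505),(60,0,94.5):(354,312),(-60,0,94.5):(376,545),(0,-25,132.5):(414,406),(137,0,111):(335,154),(40,-125,122.5):(603,308),(-40,-125,122.5):(624,470)}
sc={(-60,170,88):(779,340),(60,-170,88):(25,195),(-60,-170,88):(165,33),(-60,0,94.5):(453,172),(60,0,94.5):(322,353),(0,-25,132.5):(347,183),(137,0,111):(228,462),(40,-125,122.5):(117,167),(-40,-125,122.5):(217,58)}
T={k:np.array(v)/4+(215,140) for k,v in tp.items()};S={k:np.array(v)/3.9+(240,190) for k,v in sc.items()}
def r(p): return np.concatenate([proj("top",M(p,k))-v for k,v in T.items()]+[proj("scene",M(p,k))-v for k,v in S.items()])
o=least_squares(r,[450,0,0],loss="soft_l1");p=o.x
print(p);print(r(p).reshape(-1,2).round(1).tolist())
for k in S:
    if k in T: print(k,tri(T[k],S[k]).round(1),M(p,k).round(1))
print("tool R");from scipy.spatial.transform import Rotation as Ro
from cell import manip
print(Ro.from_rotvec(manip.state()["tool_rot"]).as_matrix().round(3))
E
```

```text
[5.75290984e+02 9.84330376e+01 1.26407569e-01]
[[0.0, -0.6], [-0.5, 0.3], [-0.6, -0.1], [-0.2, 0.9], [-0.8, -0.8], [-0.0, -0.2], [-0.2, -0.4], [-0.2, -0.1], [1.1, -0.3], [1.2, -0.7], [0.5, -0.5], [-0.9, -0.1], [0.2, -0.3], [1.0, -0.9], [0.5, -0.4], [0.3, 0.6], [-0.3, 0.8], [-0.0, -0.9], [-0.7, -2.0]]
(-60, 170, 88) [495.  259.1  86.7] [494.3 259.5  88. ]
(60, -170, 88) [655.6 -62.8  87.2] [656.2 -62.6  88. ]
(-60, -170, 88) [538.5 -77.7  88.5] [537.2 -77.8  88. ]
(-60, 0, 94.5) [516.2  90.1  91.1] [515.8  90.9  94.5]
(60, 0, 94.5) [634.2 104.5  90.7] [634.8 106.   94.5]
(0, -25, 132.5) [577.8  72.9 132.9] [578.4  73.6 132.5]
(137, 0, 111) [710.4 115.4 112.4] [711.2 115.7 111. ]
(40, -125, 122.5) [631.1 -19.3 120.9] [630.7 -20.5 122.5]
(-40, -125, 122.5) [551.  -29.1 117.5] [551.4 -30.6 122.5]
tool R
[[-0.     0.318 -0.948]
 [ 0.001 -0.948 -0.318]
 [-1.    -0.001  0.   ]]
```

```bash
cat >> h.py <<'E'
P=np.array([575.3,98.4,0.1264])
from scipy.spatial.transform import Rotation as Ro
def tgtR(): # x down, y = machine -y
    w=P[2];y=np.array([np.sin(w),-np.cos(w),0]);x=np.array([0,0,-1.]);return np.column_stack([x,y,np.cross(x,y)])
def plan(pos,R=None):
    from cell import manip
    s=manip.state();R0=Ro.from_rotvec(s["tool_rot"]).as_matrix();d=R0.T@(np.array(pos)-s["eef_pos"])
    R=tgtR() if R is None else R
    rv=Ro.from_matrix(R0.T@R).as_rotvec()
    print("t",round(s["t"],2),"pos",s["eef_pos"].round(1),"F",s["contact_force"].round(1),"w",round(s["width"],1),"frac",(d/200).round(4),"rot",(rv/np.pi).round(4))
E
python3 -c "
from h import *
plan([578.4,73.6,202.9])"
```

```text
t 0.1 pos [ 166.9 -497.4  202.3] F [-0.2  0.6 -0.2] w 85.5 frac [-3.0000e-04 -2.0520e+00 -2.8588e+00] rot [0.0628 0.     0.0004]
```

Request:
step_arm(rows=[[[0,-0.18,-0.25,0,0,0],[0,-0.36,-0.5,0.0628,0,0],[0,-0.54,-0.75,0.0628,0,0],[0,-0.72,-1,0.0628,0,0],[0,-0.72,-1,0.0628,0,0]]], fingers=1, newtons=40)

```text
t: 0.72
eef_pos: [312.4, -294.4, 202.9]
tool_rot: [2.154, 0.143, -2.153]
contact_force: [-0.7, 0.6, 0.0]
width: 85.5
```

```bash
python3 -c "
from h import *
plan([578.4,73.6,202.9])"
```

```text
t 0.72 pos [ 312.4 -294.4  202.9] F [-0.7  0.6  0. ] w 85.5 frac [ 1.4000e-03 -1.6489e+00 -1.5607e+00] rot [ 0.0018 -0.0001  0.0003]
```

Request:
step_arm(rows=[[[0,-0.21,-0.2,0,0,0],[0,-0.42,-0.4,0,0,0],[0,-0.63,-0.6,0,0,0],[0,-0.84,-0.8,0,0,0],[0,-1,-0.95,0,0,0],[0,-1,-0.95,0,0,0]]])

```text
t: 1.48
eef_pos: [475.3, -73.9, 202.3]
tool_rot: [2.154, 0.14, -2.155]
contact_force: [-0.6, -0.4, 0.8]
width: 85.3
```

```bash
python3 -c "
from h import *
plan([578.4,73.6,202.9])"
```

```text
t 1.48 pos [475.3 -73.9 202.3] F [-0.6 -0.4  0.8] w 85.3 frac [-0.0033 -0.6647 -0.6062] rot [0.001  0.0002 0.0001]
```

Request:
step_arm(rows=[[[0,-0.2,-0.18,0,0,0],[0,-0.4,-0.36,0,0,0],[0,-0.6,-0.54,0,0,0],[0,-0.665,-0.606,0,0,0],[0,-0.665,-0.606,0,0,0],[0,-0.665,-0.606,0,0,0]]])

```text
t: 2.22
eef_pos: [576.7, 70.4, 202.9]
tool_rot: [2.156, 0.135, -2.158]
contact_force: [-0.5, -0.4, -0.2]
width: 85.3
```

```bash
python3 -c "
from h import *
plan([578.4,73.6,103.5])
from cell import manip
import cv2
for n in('scene','top'):
    a=manip.snapshot(n)['img'][:,:,::-1];cv2.imwrite('pics/'+n+'1.png',a)
"
```

```text
t 2.23 pos [576.7  70.4 202.9] F [-0.5 -0.4 -0.2] w 85.3 frac [ 0.497  -0.0151 -0.0108] rot [-0.0004  0.0003 -0.0001]
```

View pics/scene1.png

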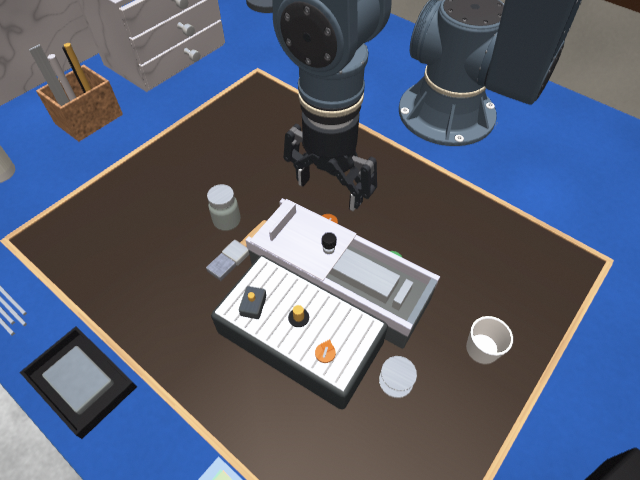

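The gripper hangs above the knob at about (330,180), with the fingers spread along machine y. Descending over the knob.

Request:
step_arm(rows=[[[0.12,-0.01,-0.008,0,0,0],[0.24,-0.01,-0.008,0,0,0],[0.36,-0.01,-0.008,0,0,0],[0.44,-0.01,-0.008,0,0,0],[0.497,-0.01,-0.008,0,0,0],[0.497,-0.01,-0.008,0,0,0],[0.497,-0.01,-0.008,0,0,0]]])

```text
t: 3.2
eef_pos: [579.3, 73.6, 104.3]
tool_rot: [2.157, 0.138, -2.155]
contact_force: [-0.8, -0.1, -0.0]
width: 85.5
```

```bash
python3 -c "
from h import *
plan([578.4,73.6,103.5])
from cell import manip
import cv2
a=[manip.snapshot(n)['img'][:,:,::-1] for n in('scene','top')]
cv2.imwrite('pics/c2.png',np.hstack([cv2.resize(a[0][150:300,250:410],None,fx=2.5,fy=2.5),cv2.resize(a[1][150:300,240:400],None,fx=2.5,fy=2.5)]))
"
```

```text
t 3.2 pos [579.3  73.6 104.3] F [-0.8 -0.1 -0. ] w 85.5 frac [ 0.0039 -0.0006  0.0042] rot [ 0.0002 -0.0003  0.0002]
```

View pics/c2.png

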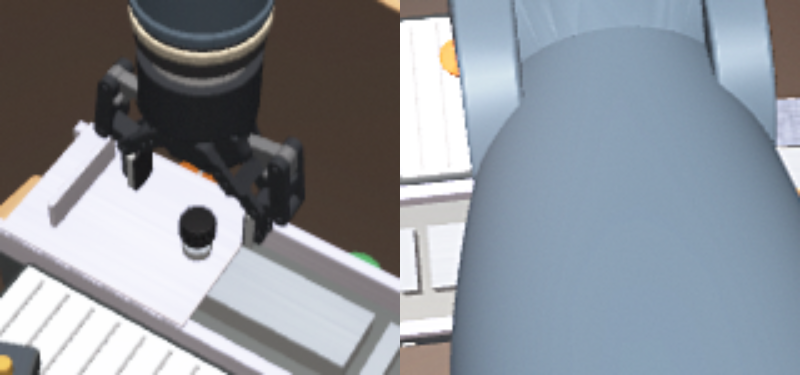

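```bash
python3 -c "
from h import *
for o in(-43,0,43):
  for z in (104,117,130):
    X=M(P,(0,-25+o,z));print(o,z,((proj('scene',X)-(250,150))*2.5).round())
"
```

```text
-43 104 [147. 216.]
-43 117 [147. 206.]
-43 130 [147. 195.]
0 104 [197. 242.]
0 117 [198. 232.]
0 130 [198. 221.]
43 104 [249. 268.]
43 117 [250. 258.]
43 130 [251. 248.]
```

```bash
python3 -c "
from h import *
from cell import manip
import cv2
a=manip.snapshot('scene')['img'][:,:,::-1].copy()
c=cv2.resize(a[150:270,260:400],None,fx=5.5,fy=5.5,interpolation=cv2.INTER_CUBIC)
for o in(-43,0,43):
  for x in(-11,11):
    for z in (104,117):
      q=(proj('scene',M(P,(x,-25+o,z)))-(260,150))*5.5;cv2.circle(c,tuple(int(v) for v in q),3,(0,0,255) if z==104 else (0,255,0),-1)
cv2.imwrite('pics/c3.png',c)
"
```

```text
(no output)
```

View pics/c3.png

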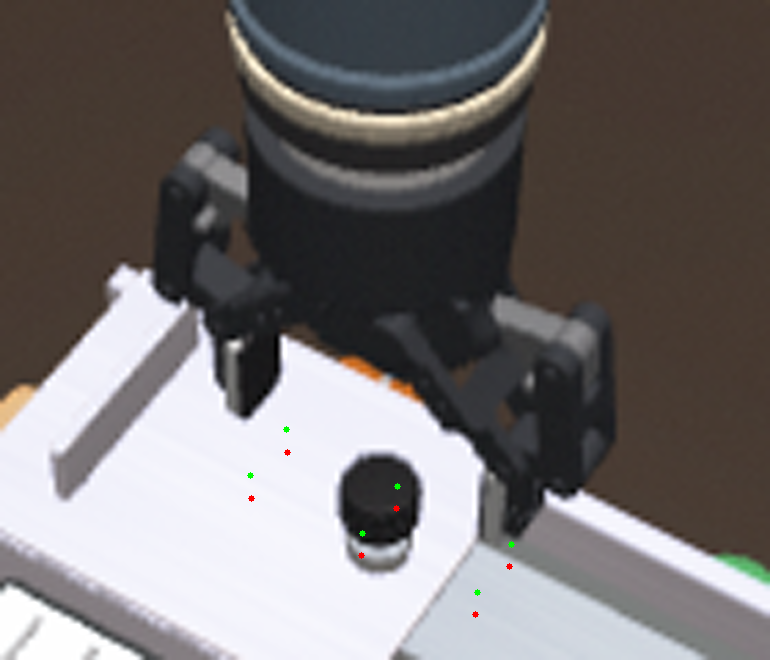

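```bash
python3 -c "
from h import *
import cv2
print(proj('scene',(0,0,0)),proj('top',(0,0,0)))
T=(579,73.6,203)
for n,(x0,y0) in (('scene',(250,90)),('top',(240,150))):
    a=cv2.imread('pics/%s1.png'%n)[y0:y0+150,x0:x0+160]
    c=cv2.resize(a,None,fx=2.5,fy=2.5,interpolation=cv2.INTER_CUBIC)
    for o in(-43,43,0):
      for z in (203,216):
        q=(proj(n,M(P,(0,-28+o,z)))-(x0,y0))*2.5;cv2.circle(c,tuple(int(v) for v in q),2,(0,0,255) if z==203 else (0,255,0),-1)
    globals()[n]=c
cv2.imwrite('pics/c4.png',np.hstack([scene,top]))
"
```

```text
[446.96724177 112.25080197] [351.15424199 547.33034909]
```

View pics/c4.png

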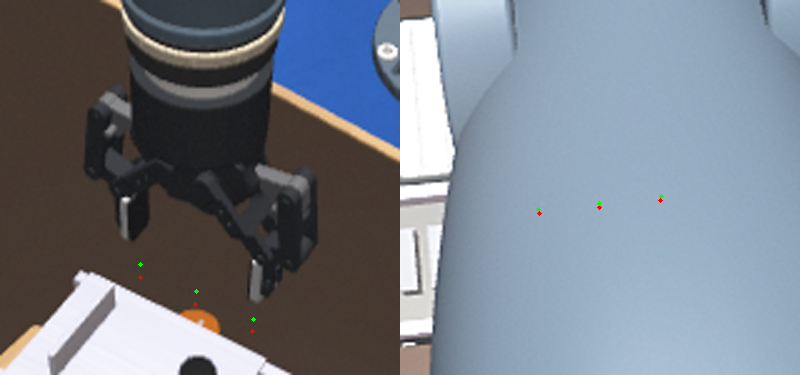

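View pics/top1.png

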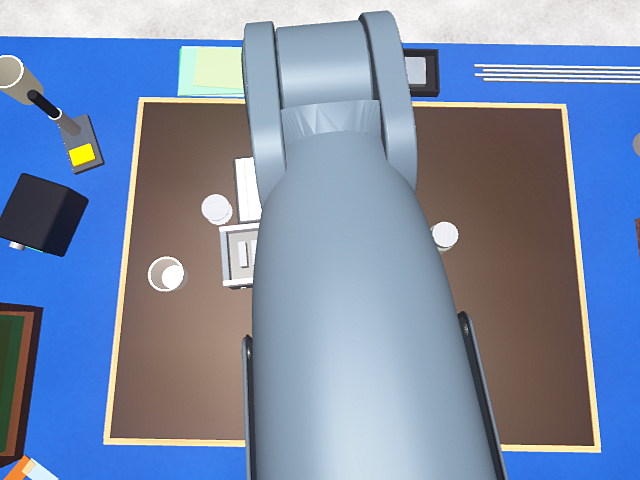

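The rendered fingertips sit about 9 px higher than the TCP predicts, so they are either higher or shifted along the camera's line of sight. I'll lift, shut the fingers and look before grasping.

Request:
step_arm(rows=[[[-0.15,0,0,0,0,0],[-0.3,0,0,0,0,0],[-0.3,0,0,0,0,0],[-0.3,0,0,0,0,0],[-0.3,0,0,0,0,0],[-0.3,0,0,0,0,0]]], fingers=0)

```text
t: 4.1
eef_pos: [578.5, 73.7, 162.8]
tool_rot: [2.154, 0.138, -2.157]
contact_force: [0.3, -0.8, 0.0]
width: -0.0
```

```bash
python3 -c "
from h import *
from cell import manip
import cv2
plan([578.4,73.6,103.5])
s=manip.state();t=s['eef_pos'];R=Ro.from_rotvec(s['tool_rot']).as_matrix()
a=manip.snapshot('scene')['img'][:,:,::-1].copy()
x0,y0=260,110
c=cv2.resize(a[y0:y0+130,x0:x0+140],None,fx=4.5,fy=4.5,interpolation=cv2.INTER_CUBIC)
for d in((0,0,0),(0,0,11),(0,0,-11),(-19,0,0)):
   q=(proj('scene',t+R@np.array(d))-(x0,y0))*4.5;cv2.circle(c,tuple(int(v) for v in q),2,(0,0,255) if d[0]==0 else (0,255,0),-1)
cv2.imwrite('pics/c5.png',c)
"
```

```text
t 4.1 pos [578.5  73.7 162.8] F [ 0.3 -0.8  0. ] w -0.0 frac [0.2963 0.0004 0.0003] rot [0.0003 0.0004 0.0002]
```

View pics/c5.png

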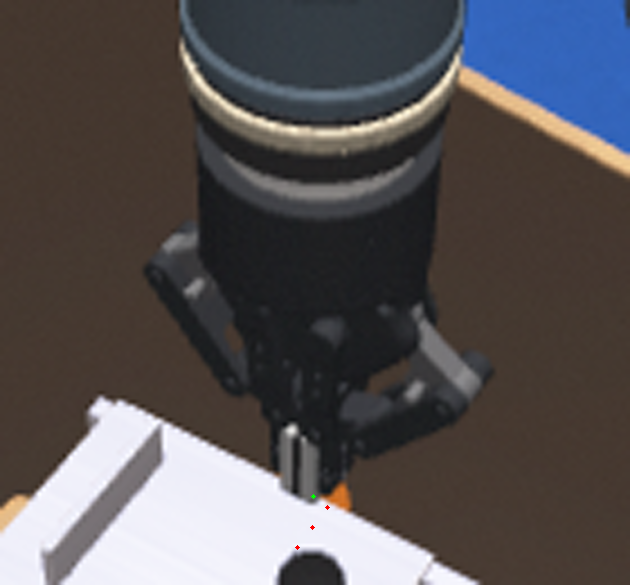

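Request:
step_arm(rows=[[[0,0.225,0,0,0,0],[0.15,0.225,0,0,0,0],[0.25,0.225,0,0,0,0],[0.325,0.225,0,0,0,0],[0.325,0.225,0,0,0,0],[0.325,0.225,0,0,0,0]]])

```text
t: 4.9
eef_pos: [585.1, 29.3, 99.2]
tool_rot: [2.157, 0.138, -2.155]
contact_force: [-0.6, 0.5, 0.5]
width: -0.3
```

```bash
python3 -c "
from h import *
from cell import manip
import cv2
s=manip.state();t=s['eef_pos'];R=Ro.from_rotvec(s['tool_rot']).as_matrix();print(t)
a=manip.snapshot('scene')['img'][:,:,::-1].copy()
x0,y0=250,150
c=cv2.resize(a[y0:y0+120,x0:x0+140],None,fx=5,fy=5,interpolation=cv2.INTER_CUBIC)
for d in((0,0,0),(0,0,11),(0,0,-11),(-19,0,0)):
   q=(proj('scene',t+R@np.array(d))-(x0,y0))*5;cv2.circle(c,tuple(int(v) for v in q),2,(0,0,255) if d[0]==0 else (0,255,0),-1)
cv2.imwrite('pics/c6.png',c)
"
```

```text
[585.06213412  29.29522171  99.15309333]
```

View pics/c6.png

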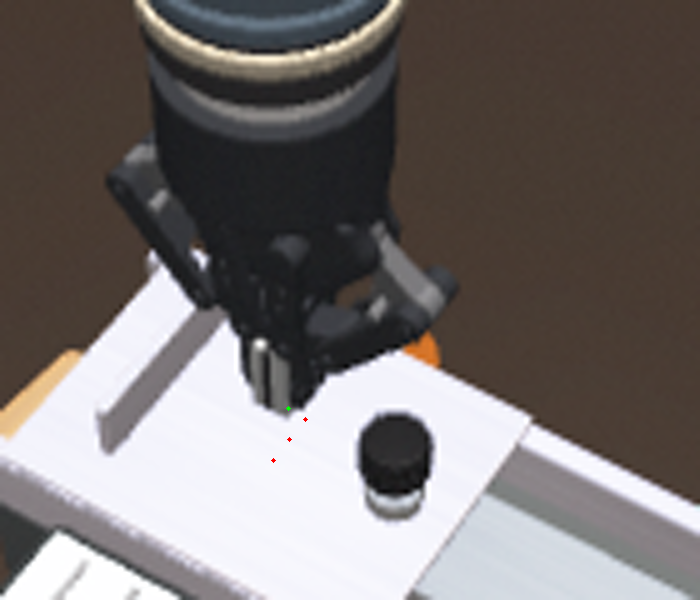

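Request:
step_arm(rows=[[[0.014,0,0,0,0,0],[0.024,0,0,0,0,0],[0.034,0,0,0,0,0],[0.034,0,0,0,0,0]]])

```text
t: 5.45
eef_pos: [584.5, 29.1, 91.5]
tool_rot: [2.155, 0.138, -2.156]
contact_force: [0.2, 0.0, 0.3]
width: -0.2
```

Request:
step_arm(rows=[[[0.02,0,0,0,0,0],[0.04,0,0,0,0,0],[0.04,0,0,0,0,0]]])

```text
t: 5.82
eef_pos: [584.3, 29.1, 83.2]
tool_rot: [2.155, 0.138, -2.157]
contact_force: [-0.6, 0.3, 0.5]
width: -0.2
```

Request:
step_arm(rows=[[[0.01,0,0,0,0,0],[0.02,0,0,0,0,0],[0.02,0,0,0,0,0]]])

```text
t: 6.2
eef_pos: [584.6, 29.1, 79.5]
tool_rot: [2.156, 0.138, -2.156]
contact_force: [-0.4, 0.2, 0.3]
width: -0.0
```

Request:
step_arm(rows=[[[0.01,0,0,0,0,0],[0.02,0,0,0,0,0],[0.02,0,0,0,0,0]]])

```text
t: 6.58
eef_pos: [584.5, 29.1, 75.5]
tool_rot: [2.155, 0.138, -2.156]
contact_force: [-0.7, 0.4, 0.4]
width: 0.1
```

Request:
step_arm(rows=[[[0.01,0,0,0,0,0],[0.01,0,0,0,0,0]]])

```text
t: 6.82
eef_pos: [584.5, 29.1, 73.5]
tool_rot: [2.156, 0.138, -2.156]
contact_force: [0.2, 0.5, 0.3]
width: 0.2
```

Request:
step_arm(rows=[[[0.01,0,0,0,0,0],[0.01,0,0,0,0,0]]])

```text
t: 7.08
eef_pos: [584.5, 29.1, 71.5]
tool_rot: [2.156, 0.138, -2.156]
contact_force: [-0.6, -0.3, -0.8]
width: -0.1
```

```bash
python3 -c "
from h import *
from cell import manip
import cv2
s=manip.state();t=s['eef_pos'];R=Ro.from_rotvec(s['tool_rot']).as_matrix();print(t,s['contact_force'])
a=manip.snapshot('scene')['img'][:,:,::-1].copy()
x0,y0=250,150
c=cv2.resize(a[y0:y0+120,x0:x0+140],None,fx=5,fy=5,interpolation=cv2.INTER_CUBIC)
cv2.imwrite('pics/c7.png',c)
"
```

```text
[584.52775373  29.11510293  71.53289817] [-0.64546288 -0.30736045 -0.78992999]
```

View pics/c7.png

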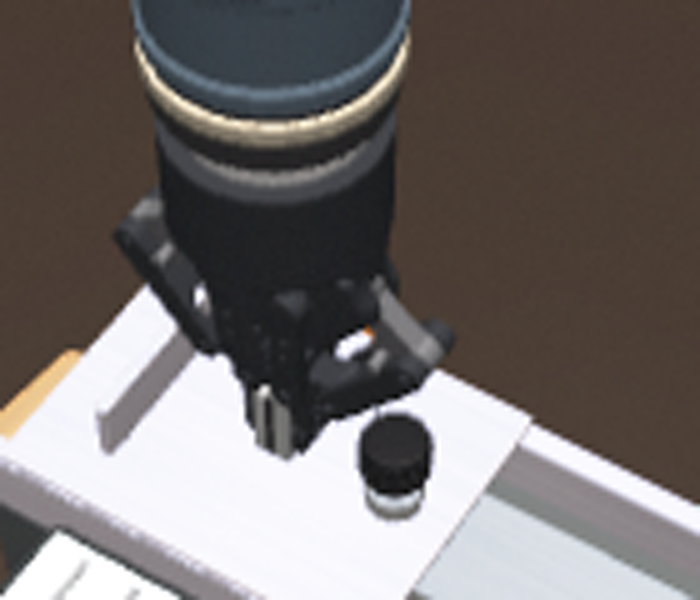

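Request:
step_arm(rows=[[[0.008,0,0,0,0,0],[0.008,0,0,0,0,0]]])

```text
t: 7.38
eef_pos: [584.5, 29.1, 70.0]
tool_rot: [2.156, 0.138, -2.156]
contact_force: [0.2, 1.2, -0.4]
width: -0.0
```

Request:
step_arm(rows=[[[0.008,0,0,0,0,0],[0.008,0,0,0,0,0]]])

```text
t: 7.62
eef_pos: [584.6, 29.1, 68.4]
tool_rot: [2.156, 0.138, -2.156]
contact_force: [0.9, -0.4, 0.2]
width: -0.2
```

Request:
step_arm(rows=[[[0.008,0,0,0,0,0],[0.008,0,0,0,0,0]]])

```text
t: 7.88
eef_pos: [584.6, 29.1, 66.8]
tool_rot: [2.156, 0.138, -2.156]
contact_force: [-0.4, 0.8, -0.9]
width: 0.2
```

Request:
step_arm(rows=[[[0.008,0,0,0,0,0],[0.008,0,0,0,0,0]]])

```text
t: 8.12
eef_pos: [584.8, 29.1, 66.2]
tool_rot: [2.157, 0.138, -2.155]
contact_force: [-2.7, -0.7, 8.1]
width: 0.1
```

```bash
python3 -c "
from h import *
from cell import manip
import cv2
s=manip.state();t=s['eef_pos'];R=Ro.from_rotvec(s['tool_rot']).as_matrix();print(t,s['contact_force'])
a=manip.snapshot('scene')['img'][:,:,::-1].copy()
x0,y0=260,190
c=cv2.resize(a[y0:y0+75,x0:x0+100],None,fx=8,fy=8,interpolation=cv2.INTER_CUBIC)
for x in(-11,0,11):
   q=(proj('scene',M(P,(x,-70,94.5)))-(x0,y0))*8;cv2.circle(c,tuple(int(v) for v in q),2,(0,0,255),-1)
cv2.imwrite('pics/c8.png',c)
"
```

```text
[584.77237452  29.13178836  66.18409894] [-2.657515   -0.68499637  8.09734592]
```

View pics/c8.png

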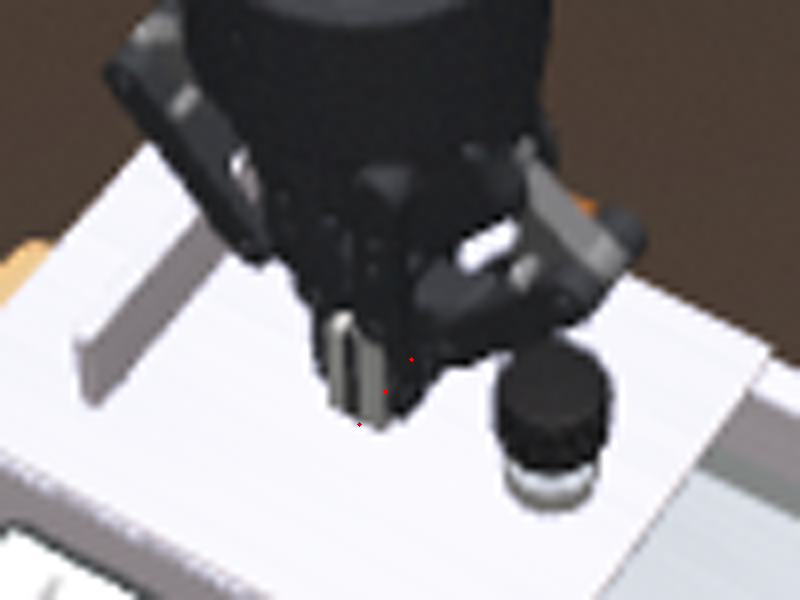

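Contact came at a reported TCP z of 66.2, while the plate is at 94.5. The real fingertips therefore sit about 28 mm above the reported TCP. In the image the tips line up with the prediction to about 1–2 mm sideways. I'll apply this z correction and grasp the knob.

Request:
step_arm(rows=[[[-0.15,0,0,0,0,0],[-0.32,0,0,0,0,0],[-0.32,-0.11,0,0,0,0],[-0.32,-0.225,0,0,0,0],[-0.32,-0.225,0,0,0,0],[-0.32,-0.225,0,0,0,0]]], fingers=1)

```text
t: 8.93
eef_pos: [578.9, 73.5, 129.2]
tool_rot: [2.156, 0.137, -2.156]
contact_force: [-0.6, 0.1, -1.4]
width: 85.8
```

```bash
python3 -c "
from h import *
plan([578.4,73.6,75])"
```

```text
t 8.93 pos [578.9  73.5 129.2] F [-0.6  0.1 -1.4] w 85.8 frac [ 0.2711 -0.001   0.0023] rot [0.0002 0.0001 0.0001]
```

Request:
step_arm(rows=[[[0.1,0,0,0,0,0],[0.2,0,0,0,0,0],[0.265,0,0,0,0,0],[0.265,0,0,0,0,0],[0.265,0,0,0,0,0]]])

```text
t: 9.55
eef_pos: [579.4, 73.6, 76.9]
tool_rot: [2.157, 0.138, -2.155]
contact_force: [0.1, -0.9, -0.0]
width: 85.1
```

Request:
step_arm(rows=[[[0,0,0,0,0,0],[0,0,0,0,0,0],[0,0,0,0,0,0],[0,0,0,0,0,0],[0,0,0,0,0,0],[0,0,0,0,0,0]]], fingers=0, newtons=40)

```text
t: 10.3
eef_pos: [579.0, 74.0, 76.7]
tool_rot: [2.156, 0.139, -2.155]
contact_force: [-1.4, 3.3, 5.2]
width: 24.8
```

```bash
cat > look.py <<'E'
import sys,cv2
from h import *
from cell import manip
name,n,x0,y0,w,h,f=sys.argv[1],sys.argv[2],*[float(v) for v in sys.argv[3:8]]
x0,y0,w,h=map(int,(x0,y0,w,h))
s=manip.state();print(round(s['t'],2),s['eef_pos'].round(1),s['contact_force'].round(1),round(s['width'],1))
a=manip.snapshot(n)['img'][:,:,::-1]
cv2.imwrite(f'pics/{name}.png',cv2.resize(a[y0:y0+h,x0:x0+w],None,fx=f,fy=f,interpolation=cv2.INTER_CUBIC))
E
python3 look.py g1 scene 250 150 160 120 5
```

```text
10.3 [579.   74.   76.7] [-1.4  3.3  5.2] 24.8
```

View pics/g1.png

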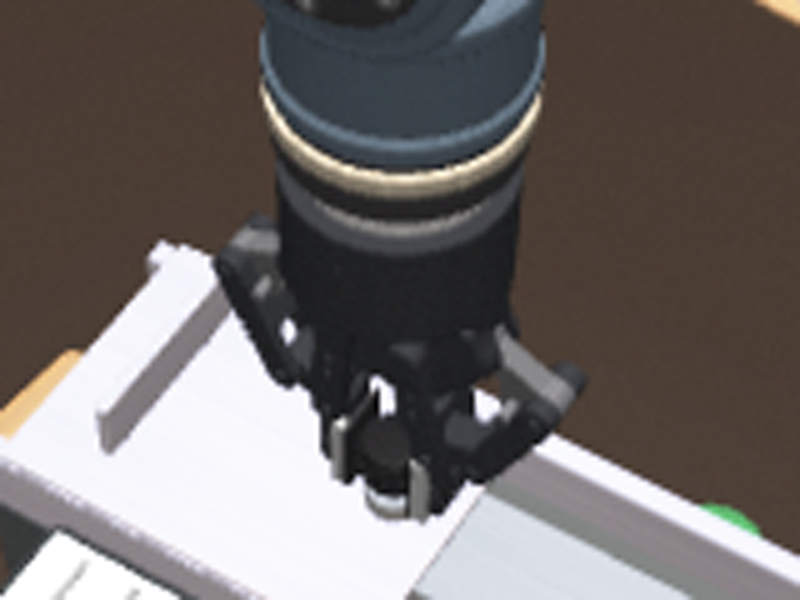

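The fingers straddle the knob at (390,455), with a width of about 25 mm. Pulling up 12 mm.

Request:
step_arm(rows=[[[-0.02,0,0,0,0,0],[-0.04,0,0,0,0,0],[-0.06,0,0,0,0,0],[-0.06,0,0,0,0,0],[-0.06,0,0,0,0,0]]], newtons=60)

```text
t: 10.98
eef_pos: [578.9, 73.9, 88.1]
tool_rot: [2.156, 0.139, -2.156]
contact_force: [1.2, 4.8, -5.9]
width: 24.1
```

```bash
python3 look.py g2 scene 250 150 160 120 5
```

```text
10.97 [578.9  73.9  88.1] [ 1.2  4.8 -5.9] 24.1
```

View pics/g2.png

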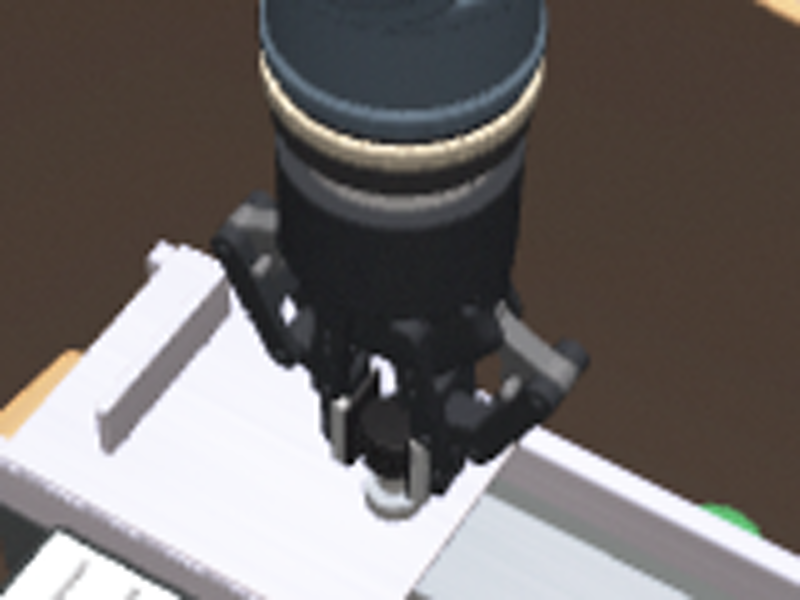

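The knob is up about 11.4 mm, and the 5.9 N force matches the spring. I'll do a short test slide first.

Request:
step_arm(rows=[[[0,-0.02,0,0,0,0],[0,-0.06,0,0,0,0],[0,-0.1,0,0,0,0],[0,-0.1,0,0,0,0]]])

```text
t: 11.52
eef_pos: [577.4, 85.1, 88.3]
tool_rot: [2.15, 0.162, -2.152]
contact_force: [1.7, -0.3, -6.2]
width: 24.0
```

```bash
python3 look.py g3 scene 250 150 160 120 5
```

```text
11.53 [577.4  85.1  88.3] [ 1.7 -0.3 -6.2] 24.0
```

View pics/g3.png

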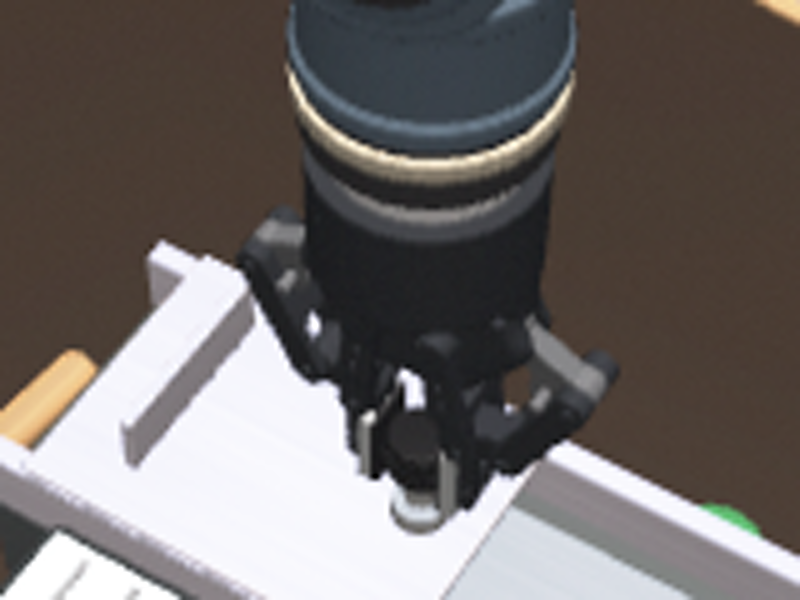

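Request:
step_arm(rows=[[[0,0,0,0,0,0],[0,0,0,0,0,0]]])

```text
t: 11.82
eef_pos: [577.5, 85.1, 88.3]
tool_rot: [2.15, 0.162, -2.152]
contact_force: [1.5, 2.8, -5.1]
width: 23.9
```

```bash
python3 -c "
from h import *
plan(M(P,(0.6,114.5,88)))
from cell import manip
s=manip.state();print(s['q'],s['dq'],s['tau'],s['moment'])"
```

```text
t 11.82 pos [577.5  85.1  88.3] F [ 1.5  2.8 -5.1] w 23.9 frac [ 0.0069 -0.6397 -0.0109] rot [0.0051 0.0001 0.0027]
[ 0.14145828  0.39618963 -0.08406786  1.09083095  0.00844424  3.14067481] [ 6.62229263e-05  1.15213915e-03 -3.08624184e-04  8.06285318e-05
  9.72431795e-04 -1.21128223e-03] [ -0.74183028 -67.02313185  33.58606339   0.6246021   -0.30640768
  -0.29358113] [ 0.24615771 -0.24868687 -0.33886256]
```

Joint 6 has hit its limit at 3.14, which stopped the slide at about 11 mm. The pin is out of the first hole and now rides on the bar. I'll loosen the grip to a loose straddle and push the knob along, turning the tool the other way so joint 6 stays free. The pin can then drop on its own.

Request:
step_arm(rows=[[[0,0,0,0,0,0],[0,0,0,0,0,0],[0.02,0,0,-0.035,0,0],[0.04,0,0,-0.07,0,0],[0.04,0,0,-0.07,0,0]]], fingers=0.42)

```text
t: 12.45
eef_pos: [577.5, 84.9, 80.4]
tool_rot: [2.028, 0.379, -2.027]
contact_force: [0.3, 0.3, -0.2]
width: 35.9
```

```bash
python3 look.py g4 scene 250 150 160 120 5; python3 -c "
from h import *
w=P[2]+0.22;y=np.array([np.sin(w),-np.cos(w),0]);x=np.array([0,0,-1.]);R=np.column_stack([x,y,np.cross(x,y)])
plan(M(P,(0.6,115,80)),R)
from cell import manip
print(manip.state()['q'])"
```

```text
12.45 [577.5  84.9  80.4] [ 0.3  0.3 -0.2] 35.9
t 12.5 pos [577.6  84.9  80.6] F [-0.8  1.   0.2] w 36.1 frac [ 0.008  -0.6261 -0.1488] rot [ 0.0043 -0.0006  0.0024]
[ 0.14135737  0.40168359 -0.09651973  1.07245755  0.00785756  2.9230944 ]
```

View pics/g4.png

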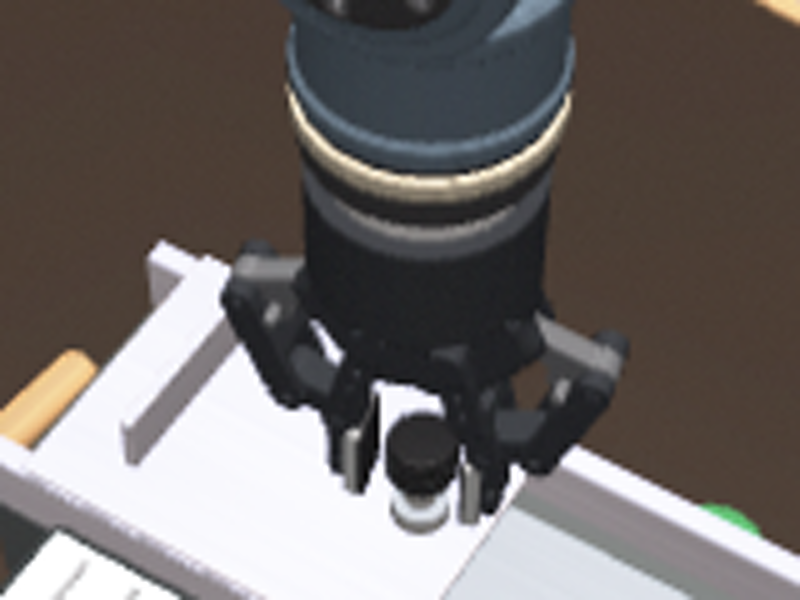

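Request:
step_arm(rows=[[[0,-0.07,-0.017,0,0,0],[0,-0.14,-0.034,-0.005,0,0],[0,-0.21,-0.051,-0.01,0,0],[0,-0.28,-0.067,-0.015,0,0],[0,-0.35,-0.084,-0.02,0,0],[0,-0.42,-0.1,-0.02,0,0],[0,-0.49,-0.117,-0.02,0,0],[0,-0.55,-0.132,-0.02,0,0],[0,-0.6,-0.143,-0.02,0,0],[0,-0.6,-0.143,-0.02,0,0]]])

```text
t: 13.75
eef_pos: [561.7, 208.4, 81.4]
tool_rot: [1.991, 0.438, -1.989]
contact_force: [-0.1, -0.6, 0.4]
width: 36.1
```

```bash
python3 look.py g5 scene 250 170 200 150 4; python3 -c "
from h import *
plan(M(P,(0.6,120,80)))
from cell import manip
print(manip.state()['q'])"
```

```text
13.75 [561.7 208.4  81.4] [-0.1 -0.6  0.4] 36.1
t 13.8 pos [561.9 208.1  81.5] F [ 0.  -0.6  0.6] w 36.0 frac [ 0.008  -0.0453 -0.0145] rot [ 0.0951 -0.0005  0.0027]
[ 0.35007251  0.4238301  -0.05772582  1.08711133  0.0081906   3.0666333 ]
```

View pics/g5.png

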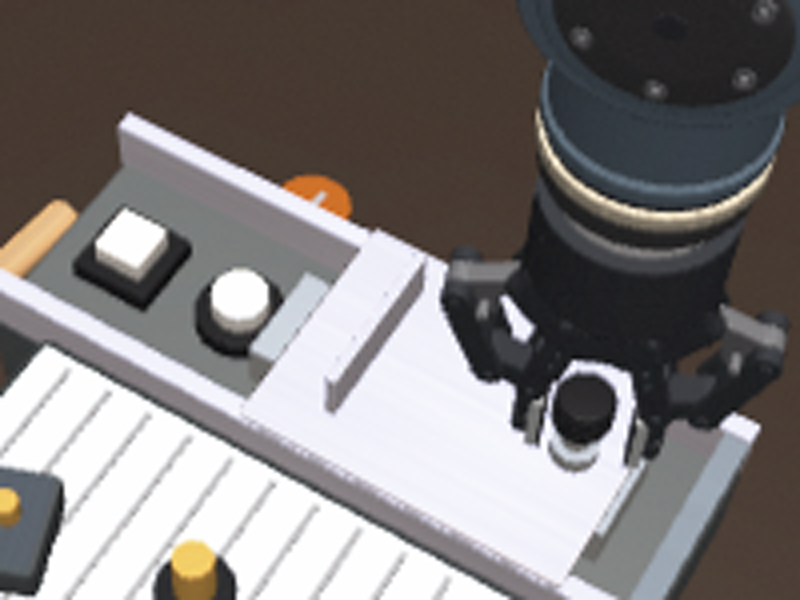

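The cover is nearly open. The round key is at (240,295) and the square key at (130,240) in the crop. Pushing the last few millimetres.

Request:
step_arm(rows=[[[0,-0.015,-0.005,0,0,0],[0,-0.03,-0.01,0,0,0],[0,-0.043,-0.014,0,0,0],[0,-0.043,-0.014,0,0,0]]])

```text
t: 14.3
eef_pos: [560.9, 216.6, 81.4]
tool_rot: [1.991, 0.438, -1.989]
contact_force: [0.4, 0.6, -0.5]
width: 35.9
```

```bash
python3 look.py g6 scene 330 200 120 90 6.5
```

```text
14.3 [560.9 216.6  81.4] [ 0.4  0.6 -0.5] 35.9
```

View pics/g6.png

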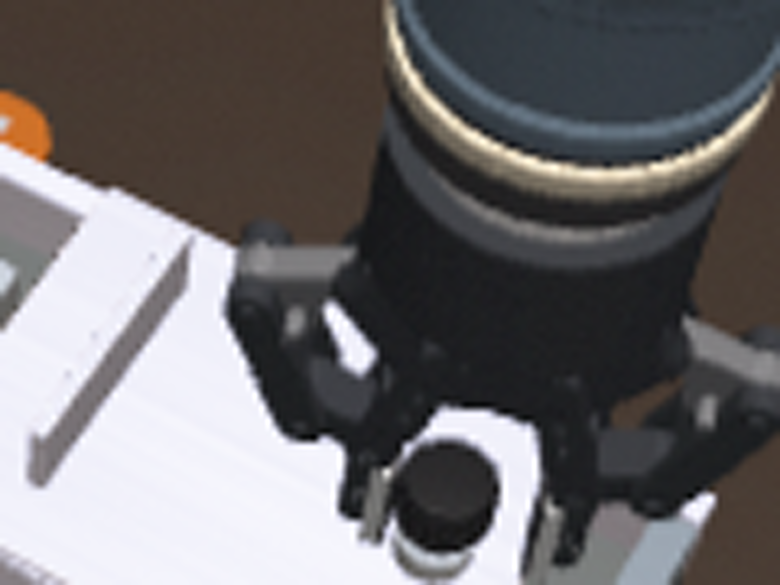

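```bash
python3 -c "
from h import *
for d in(132,136,140):
  print(d,((proj('scene',M(P,(40,-125+d,122.5)))-(330,200))*6.5).round(),((proj('scene',M(P,(-40,-125+d,122.5)))-(330,200))*6.5).round(),'knob top dn/up',((proj('scene',M(P,(0,-25+d,132.5)))-(330,200))*6.5).round(),((proj('scene',M(P,(0,-25+d,141.5)))-(330,200))*6.5).round())"
```

```text
132 [ 18. 423.] [169. 216.] knob top dn/up [431. 466.] [436. 448.]
136 [ 31. 430.] [182. 222.] knob top dn/up [445. 473.] [450. 455.]
140 [ 44. 437.] [194. 228.] knob top dn/up [459. 480.] [464. 462.]
```

Request:
step_arm(rows=[[[0,-0.006,-0.002,0,0,0],[0,-0.012,-0.004,0,0,0],[0,-0.012,-0.004,0,0,0]]])

```text
t: 14.72
eef_pos: [560.5, 218.7, 81.3]
tool_rot: [1.99, 0.437, -1.989]
contact_force: [-0.4, -1.8, -0.1]
width: 35.5
```

Request:
step_arm(rows=[[[0,-0.006,-0.002,0,0,0],[0,-0.006,-0.002,0,0,0],[0,-0.006,-0.002,0,0,0]]])

```text
t: 15.1
eef_pos: [560.4, 220.1, 81.4]
tool_rot: [1.99, 0.438, -1.989]
contact_force: [0.1, -1.6, 0.7]
width: 35.8
```

```bash
python3 look.py g7 scene 330 200 120 90 6.5
```

```text
15.1 [560.4 220.1  81.4] [ 0.1 -1.6  0.7] 35.8
```

View pics/g7.png

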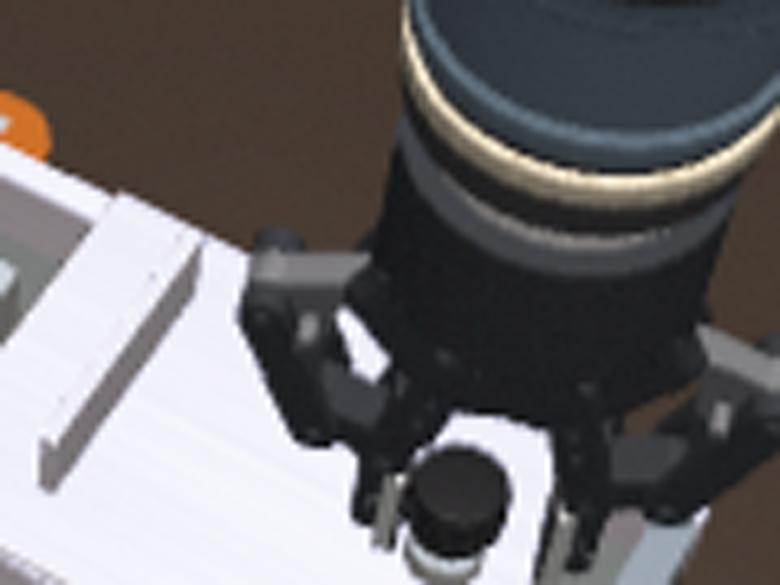

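```bash
python3 look.py g8 scene 370 245 60 60 10
```

```text
15.15 [560.4 220.1  81.4] [-0.5 -2.2 -0.3] 36.1
```

View pics/g8.png

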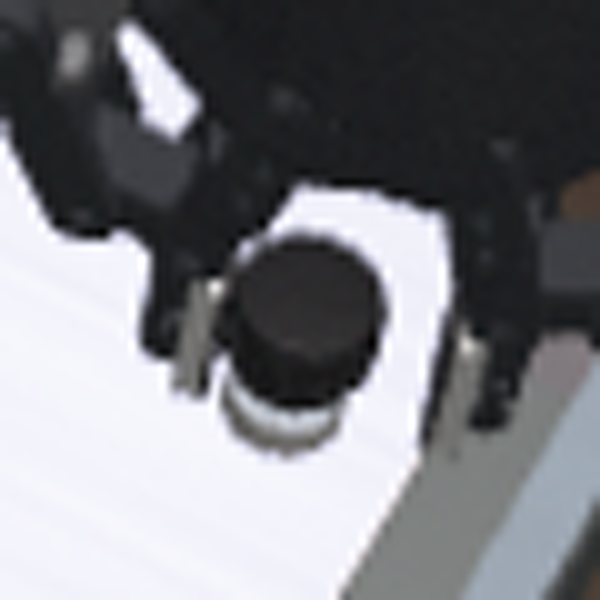

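The knob now sits low, with only about 4.5 px of collar visible, as in the shut state, so the pin appears to have dropped. Retreating upward and toward the keys.

Request:
step_arm(rows=[[[0,0.02,0.005,0,0,0],[-0.15,0.02,0.005,0,0,0],[-0.35,0.02,0.005,0,0,0],[-0.35,0.2,0.05,0,0,0],[-0.35,0.4,0.11,0,0,0],[-0.35,0.6,0.16,0,0,0],[-0.35,0.8,0.22,0,0,0],[-0.35,0.8,0.22,0,0,0]]], fingers=0.45)

```text
t: 16.2
eef_pos: [586.8, 53.1, 150.2]
tool_rot: [1.993, 0.434, -1.991]
contact_force: [-0.6, -0.0, 1.4]
width: 38.8
```

```bash
python3 look.py h1 scene 250 170 200 150 4; python3 -c "
from h import *
plan(M(P,(0,-66,100)))
from cell import manip
print(manip.state()['q'])"
```

```text
16.2 [586.8  53.1 150.2] [-0.6 -0.   1.4] 38.8
t 16.25 pos [586.6  54.5 150.1] F [ 0.1  0.7 -0.7] w 38.7 frac [0.2498 0.0941 0.0585] rot [ 0.0943 -0.0004  0.0026]
[0.08787975 0.36881974 0.03843915 1.24065143 0.00831147 2.80680887]
```

View pics/h1.png

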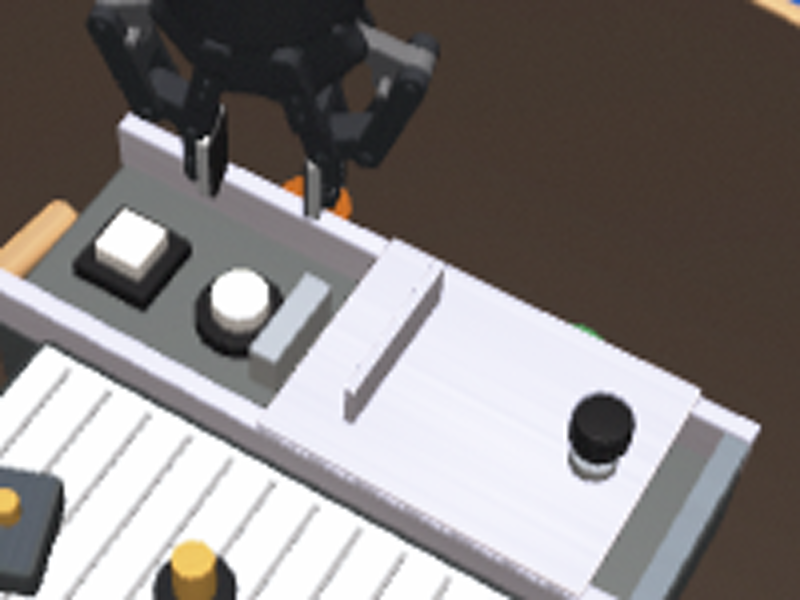

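```bash
python3 -c "
from h import *
print(proj('scene',M(P,(0,-66,84))),proj('scene',M(P,(0,-128,84))))"
```

```text
[310.07947794 243.19067409] [282.70122548 228.93763056]
```

Request:
step_arm(rows=[[[0,0.094,0.058,0,0,0],[0.1,0.094,0.058,0.05,0,0],[0.2,0.094,0.058,0.09,0,0],[0.33,0.094,0.058,0.09,0,0],[0.33,0.094,0.058,0.09,0,0],[0.33,0.094,0.058,0.09,0,0]]], fingers=0)

```text
t: 17.0
eef_pos: [583.9, 34.4, 84.8]
tool_rot: [2.151, 0.163, -2.151]
contact_force: [0.9, 0.1, 0.1]
width: -0.0
```

```bash
python3 look.py h2 scene 250 170 120 90 6; python3 -c "
from h import *
plan(M(P,(0,-66,56)))"
```

```text
17.0 [583.9  34.4  84.8] [0.9 0.1 0.1] -0.0
t 17.05 pos [584.2  34.4  85.1] F [ 0.7  0.3 -0.3] w 0.0 frac [0.1454 0.0079 0.0039] rot [ 0.0053 -0.0004  0.0025]
```

View pics/h2.png

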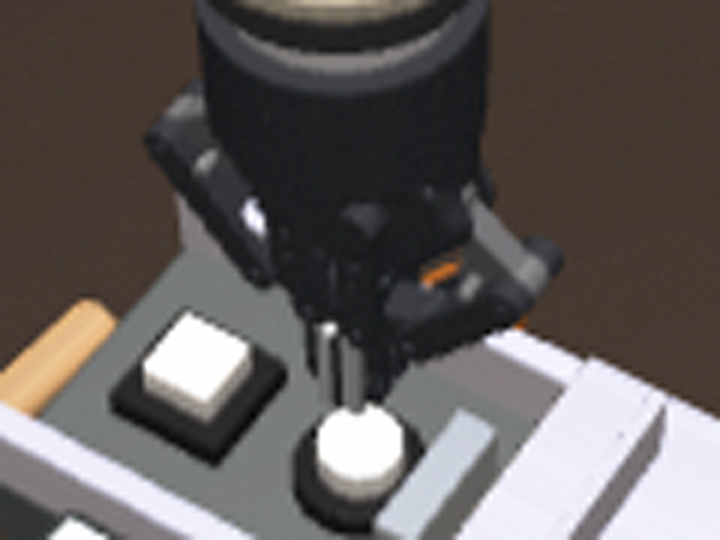

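Closed tips are above the round key at (360,445), and the prediction matches the key positions within 1 px. Pressing down.

Request:
step_arm(rows=[[[0.07,0.008,0.004,0,0,0],[0.14,0.008,0.004,0,0,0],[0.155,0.008,0.004,0,0,0],[0.165,0.008,0.004,0,0,0],[0.175,0.008,0.004,0,0,0],[0.18,0.008,0.004,0,0,0],[0.18,0.008,0.004,0,0,0]]])

```text
t: 17.92
eef_pos: [582.7, 32.6, 49.4]
tool_rot: [2.151, 0.161, -2.151]
contact_force: [-7.1, -2.3, 15.0]
width: 0.2
```

```bash
python3 look.py h3 scene 250 190 120 90 6
```

```text
17.93 [582.7  32.6  49.4] [-7.1 -2.3 15. ] 0.2
```

View pics/h3.png

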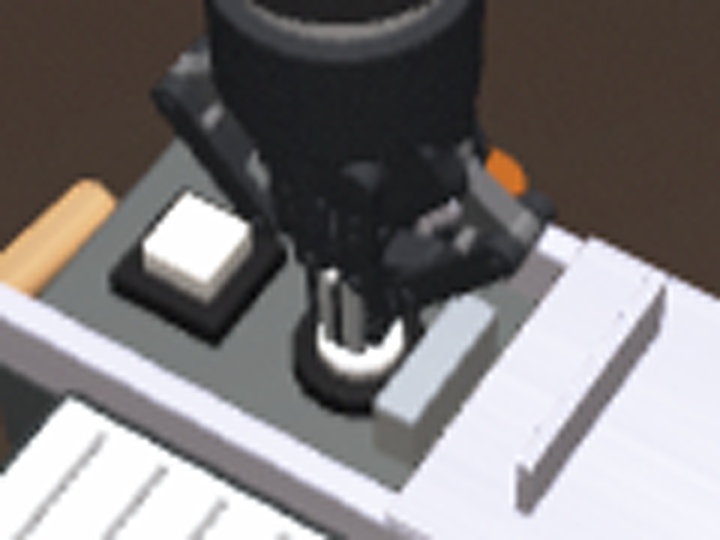

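15 N at the bottom, so the round key is fully down. Lifting and moving over to the square key.

Request:
step_arm(rows=[[[-0.08,0,0,0,0,0],[-0.18,0,0,0,0,0],[-0.18,0.15,0,0,0,0],[-0.18,0.31,0,0,0,0],[-0.18,0.31,0,0,0,0],[-0.18,0.31,0,0,0,0]]])

```text
t: 18.73
eef_pos: [591.8, -28.6, 83.7]
tool_rot: [2.151, 0.162, -2.152]
contact_force: [-0.2, -0.7, -0.4]
width: 0.0
```

```bash
python3 look.py h4 scene 240 170 120 90 6; python3 -c "
from h import *
plan(M(P,(0,-128,49.3)))"
```

```text
18.73 [591.8 -28.6  83.7] [-0.2 -0.7 -0.4] 0.0
t 18.77 pos [591.7 -28.3  83.6] F [0.1 0.4 0.3] w 0.2 frac [0.1717 0.0026 0.0017] rot [0.0052 0.     0.0026]
```

View pics/h4.png

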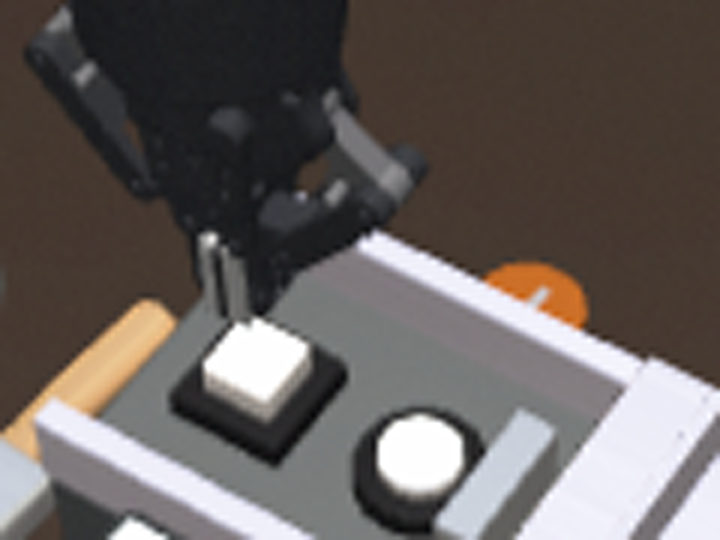

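The round key top at (421,455) is 2.6 px lower than before, so it stayed down. Pressing the square key, then lifting.

Request:
step_arm(rows=[[[0.07,0.0025,0.002,0,0,0],[0.13,0.0025,0.002,0,0,0],[0.15,0.0025,0.002,0,0,0],[0.165,0.0025,0.002,0,0,0],[0.172,0.0025,0.002,0,0,0],[0.172,0.0025,0.002,0,0,0],[0.172,0.0025,0.002,0,0,0]]])

```text
t: 19.65
eef_pos: [590.8, -28.8, 49.6]
tool_rot: [2.15, 0.163, -2.153]
contact_force: [-4.7, 2.2, 8.1]
width: -0.1
```

```bash
python3 look.py h5 scene 240 170 120 90 6
```

```text
19.65 [590.8 -28.8  49.6] [-4.7  2.2  8.1] -0.1
```

View pics/h5.png

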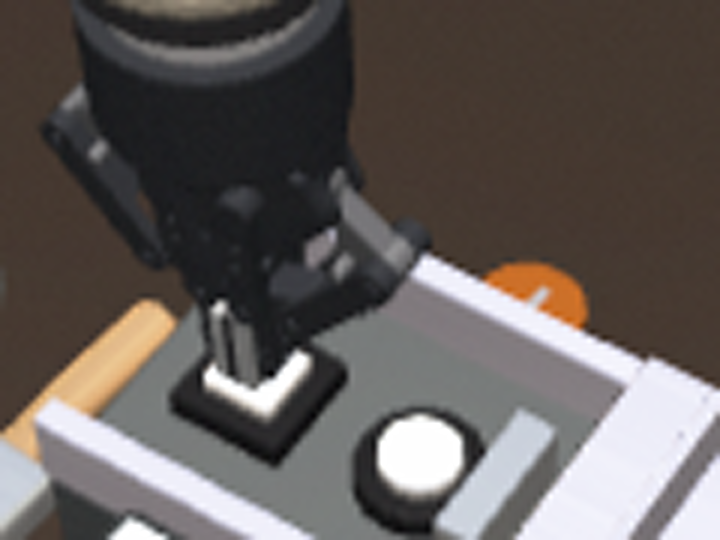

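The square key is down: 8.1 N is above its 5 N full-travel force, and its top is visibly lower. Lifting clear.

Request:
step_arm(rows=[[[-0.08,0,0,0,0,0],[-0.2,0,0,0,0,0],[-0.4,0,0,0,0,0],[-0.6,0.1,0,0,0,0],[-0.75,0.3,0.2,0,0,0],[-0.75,0.5,0.4,0,0,0],[-0.75,0.7,0.6,0,0,0],[-0.75,0.9,0.8,0,0,0],[-0.75,0.9,0.8,0,0,0]]])

```text
t: 20.82
eef_pos: [456.8, -234.1, 198.8]
tool_rot: [2.153, 0.155, -2.153]
contact_force: [0.3, 0.2, -0.5]
width: 0.1
```

```bash
python3 look.py k1 scene 230 170 200 150 4;python3 look.py k2 top 190 130 220 165 3.6; python3 look.py k3 scene 0 0 640 480 1
```

```text
20.82 [ 456.8 -234.1  198.8] [ 0.3  0.2 -0.5] 0.1
20.88 [ 458.1 -232.9  198.7] [0.5 0.8 0.4] 0.0
20.93 [ 458.8 -231.9  198.5] [0.1 0.5 0.3] 0.1
```

View pics/k1.png

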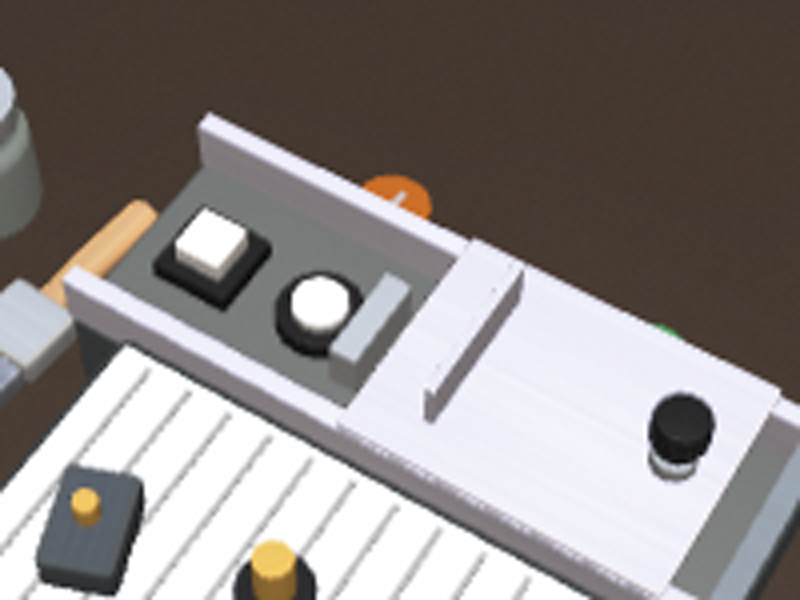

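View pics/k2.png

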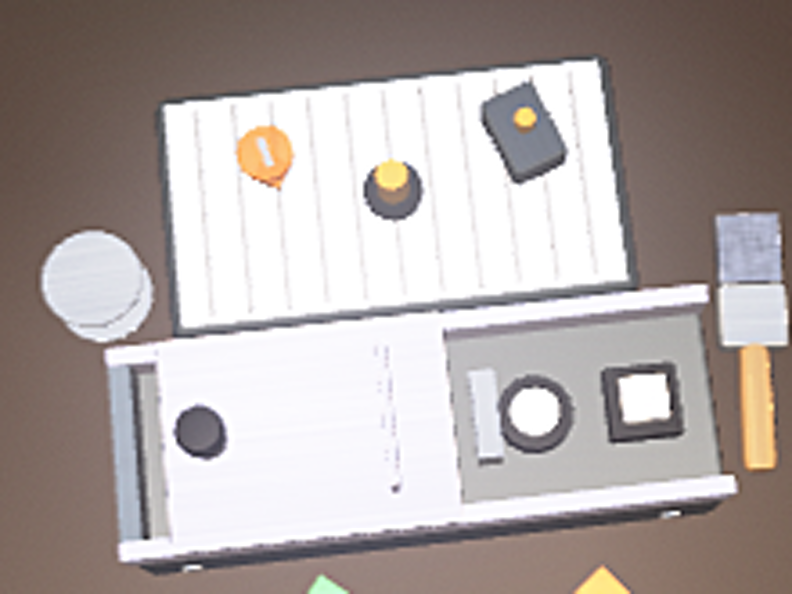

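View pics/k3.png

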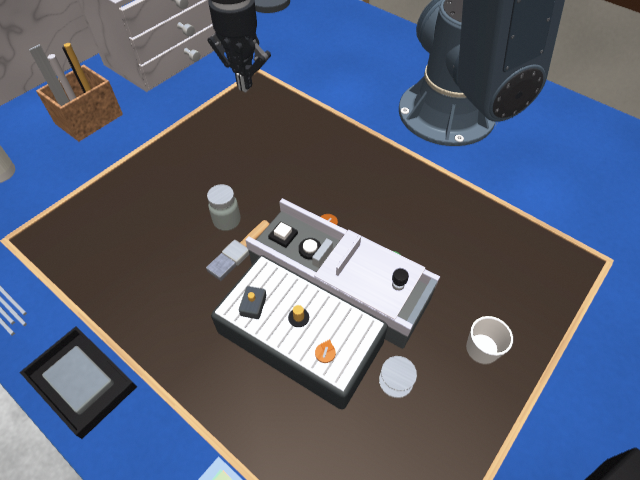

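Everything looks as intended: cover open, knob low, round key low, square key back up, bystanders unmoved. One last numeric check of the knob.

```bash
python3 -c "
from h import *
k=tri((245.6,248.8),(400.5,274.7));print(k)
d=k[:2]-P[:2];w=P[2];print('machine y',-np.sin(w)*d[0]+np.cos(w)*d[1],'expect 115; z 132.5')
for z in(132.5,141.5):print(z,proj('scene',M(P,(0,115,z))),proj('top',M(P,(0,115,z))))
for z in(84,78):print(z,proj('scene',M(P,(0,-66,z))), proj('scene',M(P,(0,-128,z))))
print('seen: round',(320/4+230,300/4+170),'square',(210/4+230,236/4+170))"
```

```text
[561.28573999 212.50826152 130.6261424 ]
machine y 114.96461225893604 expect 115; z 132.5
132.5 [400.58444575 273.88573942] [245.25367021 248.96167619]
141.5 [401.32763963 271.04619948] [244.50662874 248.09365511]
84 [310.07947794 243.19067409] [282.70122548 228.93763056]
78 [310.13223815 245.02933913] [282.89835229 230.8154336 ]
seen: round (310.0, 245.0) square (282.5, 229.0)
```

```bash
python3 -c "
from cell import manip
print(manip.job_done())"
```

```text
the job is handed in; nothing more can be done
None
```

I finished the sequence and handed the job in at about 21 s. No verdict is reported, so the result rests on my own checks.

- **Cover:** I pulled the plunger knob up about 11 mm and slid the cover open until the pin dropped. The last two-view measurement puts the knob at machine y ≈ 115 mm, which means the cover is about 140 mm open. The knob top reads z ≈ 131 mm, where 132.5 mm means pin down and 141.5 mm means riding on the bar. I did not pull back on the cover to test the lock.
- **Keys:** The round key was pressed first, reaching 15 N at the bottom. The square key followed at 8 N, and I then lifted off. In the last picture the round key's top matches "fully down" and the square key's matches "up", each to within about 0.3 px.
- **Bystanders and arm:** The other things look unmoved by eye. The arm was clear, with the force reading near zero.

Two things disagreed along the way:
- **Fingertip height:** The real fingertips were about 28 mm higher than the reported TCP. I found this by eye and by a light touch of about 8 N on the cover plate, and corrected every later height for it.
- **Joint 6 limit:** The first slide stopped at about 11 mm because joint 6 reached the end of its range. I loosened the grip to a straddle and pushed the knob the rest of the way with the tool turned.

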